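# Hang the tube rack on the two stand hooks

## Task

Pick up the empty tube rack by its handle and hang it on the twin-rod stand, each end of its top bar down in one hook. The hooks were clamped by hand to unknown heights and are seldom level with each other, so lower the rack gently and, while still holding the handle, tilt it as needed until both hooks are carrying it; only then let go. Leave the bottle, the jar and the dish alone.

Things in the scene. Friction and masses are not known exactly. Their poses are not given: they have to be found in the camera images.
- rack_grip (a point): Centre of the handle of the empty metal tube rack (z up, y along its top bar; a half turn about z leaves it the same). The handle is an upright grey tab, 12 mm thick (x), 60 mm wide (y), 46 mm tall; this point is 20 mm below its top. The bar's axis is 28 mm and the rack's underside 128 mm below this point. The rack starts upright on the bench.
- rack_bar (a point): Middle of the rack's round top bar (same axes): 10 mm thick, 290 mm long (y). Its ends stick out of the rack, bare from 102 to 140 mm either side of the middle, then 20 mm end caps. The rack's body, 70 mm deep (x) and 204 mm wide (y), lies below the bar and balances under it; 0.34 to 0.55 kg in all.
- stand: Fixed twin-rod support stand: grey base plate 12 mm thick, 310 mm wide (y), from 30 to 120 mm along x. Origin on the bench, below the middle of the line where the bar must hang (y along that line, x towards the rods). Two rods at x = 58 mm, y = +121 and -121 mm, each with a clamped hook. Nothing gives way, so more than 15 N between the rack and either hook is too rough.
- post_l: Rod on the stand's +y side, 12 mm thick, 200 mm high; origin on its axis, 12 mm above the bench. Its hook, of 8 mm wire, reaches towards the stand's -x and has a trough open at the top. The hook's height was set by hand and is NOT measured: the seated bar's axis there is 145 to 171 mm above the bench, and up to 26 mm different from the other hook.
- post_r: Rod on the stand's -y side, with the same kind of hook at its own unmeasured height (145 to 171 mm, as above). In either hook the seated bar's axis is at stand x = 0, give or take 5 mm; the lip (at stand x = -20 mm) rises 19 mm and the wire towards the rod 9 mm above the seated bar's axis.
- bottle: Bystander: white bottle, 64 mm across, 150 mm high; origin under its centre.
- jar: Bystander: white jar, 66 mm across, 75 mm high; origin under its centre.
- dish: Bystander: white porcelain dish, 84 mm across, 32 mm high; origin under its centre.

How it is judged:
By the outcome, as a careful person would: the job done as asked, in the order asked, and still so for the second after the job is handed in, with the robot touching nothing.
It also fails if it takes over 58 s, if anything falls off the work surface, if the arm or the gripper's body presses on something with over 40 N, if the wrist force passes 120 N, or if a joint passes its speed limit or range.

## Robot

A 6-joint arm with a two-finger parallel gripper is mounted at the origin on the work surface. World frame = base frame: x ahead of the robot, y to its left, z up, the work surface at z = 0. Lengths are in m, angles in rad, forces in N, time in s.
With the tool pointing down it reaches from about 0.35 to 0.925 m from the base axis. Payload 6.4 kg.
Tool frame: the origin (TCP) lies on the centre line of the jaws, within the pads' length; the fingertips stand 11 mm ahead of it and the grasp point (between the pads) lies 8 mm behind it (manip.nose_length is the distance from the TCP to the fingertips, in m); x points along the fingers, z is the direction in which the jaws open and shut, and the axes are right-handed (so a half turn about x gives the same grasp; the last joint's range is limited). The gripper opens to 85 mm and grips with 20 to 120 N. Pads are 22 mm wide; open, the fingers measure 114 mm over their backs; the gripper's body (76 mm by 85 mm) begins 54 mm behind the grasp point. The pads swing forward as they close: fully open they stand 13 mm farther back than shut.
Start: joints at [-1.441, 0.245, 1.558, -0, 1.339, -0.174], TCP at [0.194, -0.62, 0.242] pointing down, gripper open.
Joint ranges: [-3.13, 3.13], [-1.02, 2.26], [0.13, 2.54], [-0.95, 4.09], [0.21, 2.88], [-2.74, 2.74]. Speed limits (rad/s): [2.57, 2.57, 3.14, 3.14, 3.14, 3.14].

## Interface

Orientations are given as a unit quaternion [x, y, z, w].
In Python, from rig import manip gives the robot as it stands.
- The arm moves only by the tool jog_arm, never from a script. Its argument "targets" is a list of rows, each an object with "dr": the turn, a rotation vector about the tool's x, y, z as a fraction of full scale, a list of three; "translation": the shift along the tool's x, y, z as a fraction of full scale, a list of three; "fingers": the closure, from 0 (fully open) to 1 (shut). In form: [{"dr": [ax, ay, az], "translation": [tx, ty, tz], "fingers": fingers}, ...]. A call has 1 to 10 rows; each row is the pose to reach, as a shift and turn from the pose measured when the call began, along the tool's axes at that moment, turning the shorter way round; what a row does not reach only later rows make up. Full scale, the value 1, is 200 mm for a shift and 180 degrees for a turn. A row lasts 1/12 s, in which the tool goes at most 41.7 mm and 7.16 degrees, less where a joint would pass 70% of its speed; a pose out of reach is approached as far as the arm can. A call with a number of a shift or a turn outside -1 to 1 is refused whole. A call with a gripper value outside its range is refused whole. The fingers move at their own pace and stop on an object; "force" is the grip in N (left out, the last holds). Time passes only in rows, so rows that repeat a pose let the fingers close. It gives the time, the measured TCP pose, the force and the opening at its end, in the units of the state.
- manip.get_obs(): the state, without advancing time (a new reading comes with each control period).
- manip.camera(name): name is "scene" or "side" or "wrist"; returns a dict with "color" (400x640x3 uint8, red, green, blue), "mtx" (3x3 intrinsics, pixels), "distortion" ([k1, k2, p1, p2, k3] as OpenCV has them; the pictures are not rectified), "rvec" (rotation vector, rad) and "tvec" (3), from world to camera coordinates, as OpenCV has them. Camera axes: x right, y down, z forward; pixel columns grow to the right and rows downward; lengths in m; the calibration is good to about 2 mm. A picture is of the moment at which its call begins. There is no depth.
- manip.close_job(): hands the job in, once; it reports no verdict.
The state is a dict: "time": time; "joint_pos": joint angles; "joint_velocities": joint speeds; "effort": joint torques, N m; "position": TCP position; "ee_rot": TCP orientation; "force": force on the tool from outside, world axes, zero at the start; "moment": the same for the moment, N m; "gripper_width": finger opening in m.
Only numpy, scipy, OpenCV 4.12 (cv2) and the standard library are available. Lean on these libraries where they do the work, as an engineer would, in place of code of your own. Each camera call takes 0.05 s, during which the arm holds its last target.

## Working session

There is one attempt and no reset: what is moved stays moved. The work goes in short steps, Python scripts to look and compute and a tool call to move; the robot and the scene stay as the last step left them, time stands still between calls to the robot, and variables do not carry over. Pictures are saved under pics/ and viewed, and the job is handed in when it is done.

Besides the shell and the picture viewer there is one more tool, called after "Emit:" as name([rows], argument=value, ...), one row to a line, values as JSON. jog_arm: Moves the arm, as the interface text tells. Its arguments: {"type":"object","properties":{"targets":{"type":"array","items":{"type":"object","properties":{"dr":{"type":"array","items":{"type":"number","minimum":-1,"maximum":1}},"translation":{"type":"array","items":{"type":"number","minimum":-1,"maximum":1}},"fingers":{"type":"number"}}}},"force":{"type":"number"}},"required":["targets"]}

```bash
ls; mkdir -p pics; python3 - <<'E'
from rig import manip
import cv2
for n in ("scene","side","wrist"):
    c=manip.camera(n); cv2.imwrite(f"pics/{n}0.png",c["color"][:,:,::-1]); print(n,c["mtx"].tolist(),c["distortion"],c["rvec"],c["tvec"])
print(manip.get_obs())
E
```

```text
pics
scene [[391.9615969372644, 0.0, 311.3025002812428], [0.0, 391.9615969372644, 196.50067302000906], [0.0, 0.0, 1.0]] [-0.07682492  0.          0.          0.          0.        ] [ 0.85983538  2.72259703 -0.81511693] [ 0.4993089  -0.21840148  1.09097945]
side [[462.76770208995055, 0.0, 320.7158555200468], [0.0, 462.76770208995055, 201.5720491000379], [0.0, 0.0, 1.0]] [-0.05123091  0.          0.          0.          0.        ] [ 0.56827403 -2.46403311  1.42961765] [0.52568594 0.23673047 1.00087602]
wrist [[311.6336409200883, 0.0, 320.22260122274156], [0.0, 311.6336409200883, 191.1473480717155], [0.0, 0.0, 1.0]] [-0.0094773  0.         0.         0.         0.       ] [-2.3356087   1.71332716  0.25531455] [-0.64844262 -0.037961    0.3791002 ]
{'time': 0.15, 'joint_pos': array([-1.44109998e+00,  2.45661105e-01,  1.55873492e+00, -7.27580283e-06,
        1.33872450e+00, -1.74126156e-01]), 'joint_velocities': array([ 0.00053363, -0.00312318, -0.00412032, -0.00032319, -0.00250495,
       -0.00188474]), 'effort': array([ 8.94052482e-04, -4.29988074e+01, -3.26552081e+01, -1.01911760e-04,
        3.55705204e-03, -5.42626381e-06]), 'position': array([ 0.19439338, -0.61981402,  0.2414282 ]), 'ee_rot': array([ 0.41896603,  0.57028104, -0.41818878,  0.56953064]), 'force': array([ 0.26375164,  0.37504955, -0.28720436]), 'moment': array([ 0.00569589, -0.01848318,  0.01007306]), 'gripper_width': 0.08536902655697953}
```

View pics/scene0.png

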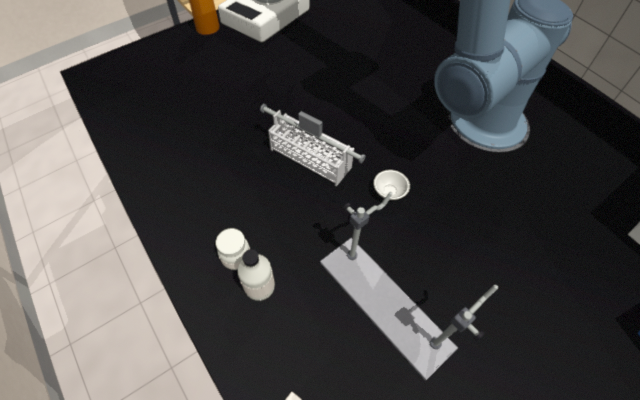

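View pics/side0.png

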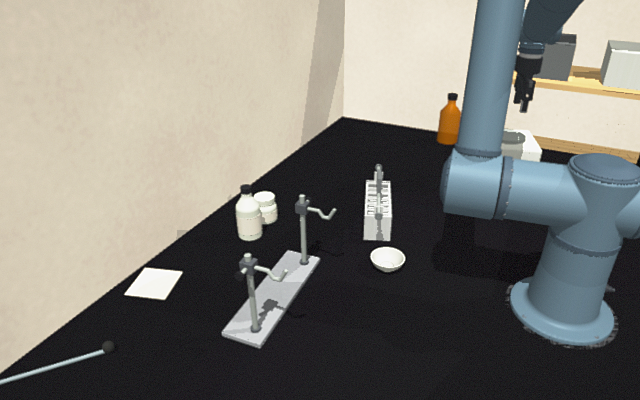

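View pics/wrist0.png

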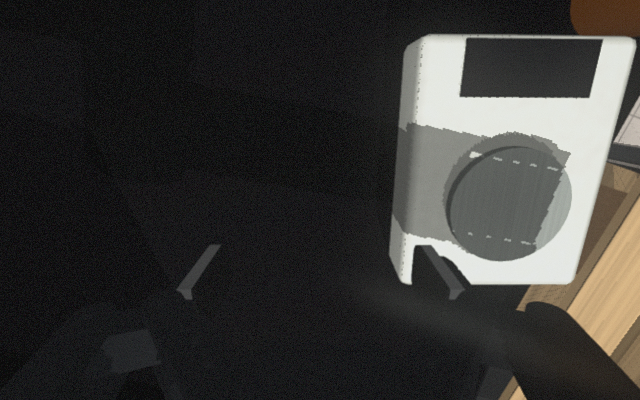

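The scene view shows the rack around (311,140) with bar ends near (264,108) and (362,158). The stand plate runs from (335,255) to (445,355), with the hooks near (385,203) and (490,295). The dish is at (392,185), the jar at (232,247) and the bottle at (256,275). The side view shows the same objects. The wrist view shows only the balance. Next I'll enlarge crops.

```bash
python3 - <<'E'
import cv2
s=cv2.imread("pics/scene0.png"); d=cv2.imread("pics/side0.png")
def crop(im,x,y,w,h,k,n): cv2.imwrite(f"pics/{n}.png",cv2.resize(im[y:y+h,x:x+w],None,fx=k,fy=k,interpolation=cv2.INTER_CUBIC))
crop(s,250,90,130,100,6,"s_rack"); crop(s,315,180,190,200,3.0,"s_stand")
crop(d,350,150,70,100,6,"d_rack"); crop(d,215,180,130,170,3.5,"d_stand")
E
```

```text
(no output)
```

View pics/s_rack.png

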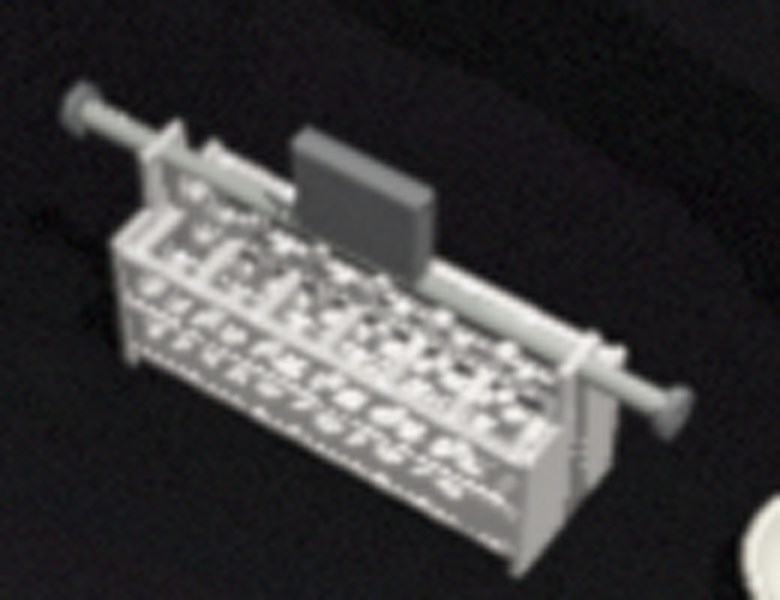

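View pics/s_stand.png

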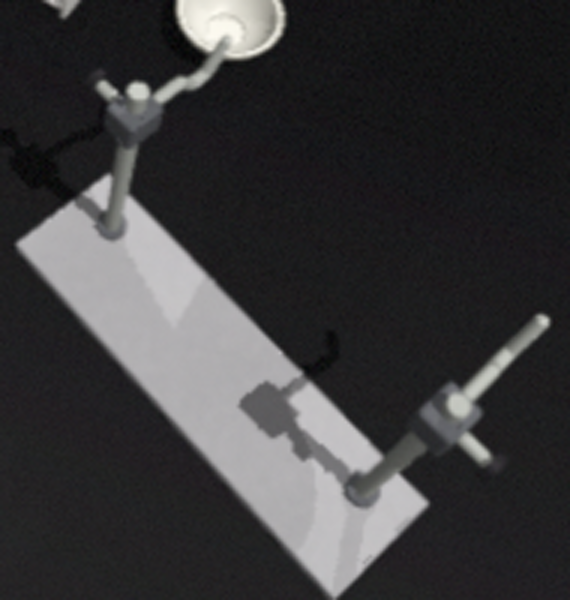

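View pics/d_rack.png

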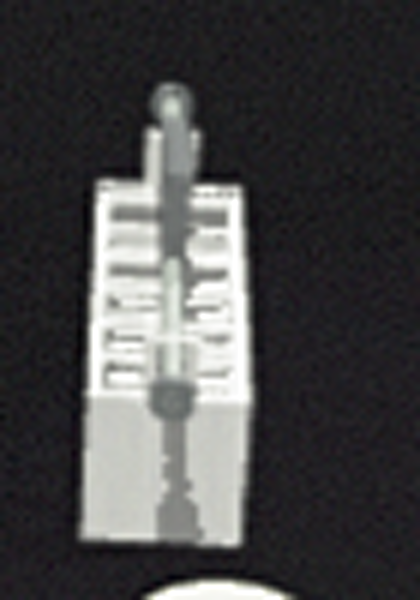

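View pics/d_stand.png

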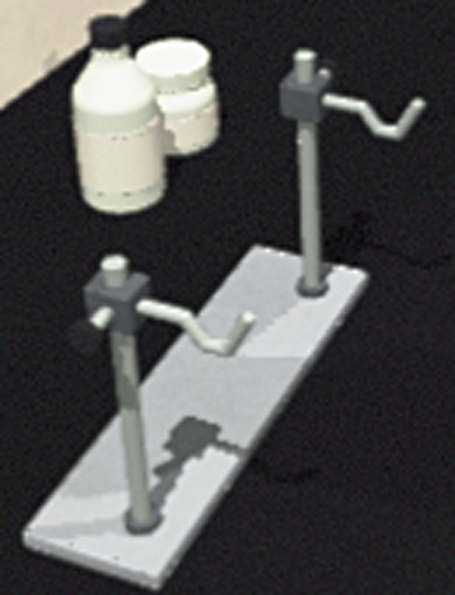

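```bash
cat > h.py <<'E'
import numpy as np, cv2
from scipy.optimize import least_squares
from scipy.spatial.transform import Rotation as R
CAL={"scene":([[391.9615969372644,0,311.3025002812428],[0,391.9615969372644,196.50067302000906],[0,0,1]],[-0.07682492,0,0,0,0],[0.85983538,2.72259703,-0.81511693],[0.4993089,-0.21840148,1.09097945]),
"side":([[462.76770208995055,0,320.7158555200468],[0,462.76770208995055,201.5720491000379],[0,0,1]],[-0.05123091,0,0,0,0],[0.56827403,-2.46403311,1.42961765],[0.52568594,0.23673047,1.00087602])}
def proj(n,P,cal=None):
    K,d,r,t=cal or CAL[n]; return cv2.projectPoints(np.float64(P).reshape(-1,1,3),np.float64(r),np.float64(t),np.float64(K),np.float64(d))[0].reshape(-1,2)
def loc(p,P):
    c,s=np.cos(p[2]),np.sin(p[2]); P=np.float64(P).reshape(-1,3)
    return np.c_[p[0]+c*P[:,0]-s*P[:,1],p[1]+s*P[:,0]+c*P[:,1],P[:,2]]
def up(u,off,k): return (np.float64(u)+.5)/k-.5+np.float64(off)
def tri(a,b):
    f=lambda X: np.r_[proj("scene",X)[0]-a,proj("side",X)[0]-b]
    s=least_squares(f,[.5,.2,.15]); return s.x,s.fun
E
cat > fit.py <<'E'
from h import *
S=lambda l:up(l,(250,90),6); D=lambda l:up(l,(350,150),6)
a=[("scene",[0,.1425,.1],S([80,108])),("scene",[0,-.1425,.1],S([675,410])),("side",[0,.1425,.1],D([172,102])),("side",[0,-.1425,.1],D([172,398]))]
def fit(a,p0):
    f=lambda p: np.concatenate([proj(n,loc(p,P))[0]-u for n,P,u in a])
    return least_squares(f,p0)
best=min((fit(a,[.5,.1,y]) for y in np.arange(-3,3.2,.5)),key=lambda s:s.cost); print("rack",best.x,np.round(best.fun,1))
S=lambda l:up(l,(315,180),3); D=lambda l:up(l,(215,180),3.5)
T=.012
C=[[.03,.155],[.03,-.155],[.12,.155],[.12,-.155]]
res=[]
for sg in(1,-1):
  a=[("scene",[.03,sg*.155,T],S([110,175])),("scene",[.03,-sg*.155,T],S([430,505])),("scene",[.12,sg*.155,T],S([15,245])),("scene",[.12,-sg*.155,T],S([335,598])),
  ("side",[.03,sg*.155,T],D([368,272])),("side",[.12,sg*.155,T],D([258,246])),("side",[.12,-sg*.155,T],D([22,538])),("side",[.03,-sg*.155,T],D([158,582])),
  ("scene",[.058,sg*.121,.212],S([138,90])),("scene",[.058,-sg*.121,.212],S([460,400])),("side",[.058,sg*.121,.212],D([304,55])),("side",[.058,-sg*.121,.212],D([114,262]))]
  for y in np.arange(-3,3.2,.5): res.append((fit(a,[.5,.2,y]),sg))
b,sg=min(res,key=lambda s:s[0].cost); print("stand",b.x,sg,np.round(b.fun,1))
for nm,u,v in [("dishside",[229,38],[421,102]),("other",[543,320],[250,316])]:
    X,f=tri(S(u),D(v)); c,s=np.cos(b.x[2]),np.sin(b.x[2]); d=X[:2]-b.x[:2]
    print(nm,X,np.round(f,1),"stand xy",c*d[0]+s*d[1],-s*d[0]+c*d[1],"h",X[2]-.019)
X,f=tri([392,185],[388,262]);print("dish",X,f)
E
python3 fit.py
```

```text
rack [ 0.49315937 -0.17327513 -2.78689844] [-0.1 -0.2 -0.7 -0.1 -0.1  1.2  0.3  0.9]
stand [0.51312276 0.22606228 0.07053368] -1 [-0.6 -0.6 -0.2 -0.5  0.1 -0.4  0.   0.5 -0.6  1.1 -1.6  0.7 -0.7  0.3
 -0.6  0.4  0.9 -2.7  2.7 -0.3 -0.6 -3.3 -1.  -3.5]
dishside [0.49960866 0.10353199 0.18424244] [ 0.1 -0.6 -0.6  0.5] stand xy -0.02211584993985775 -0.12127321280232167 h 0.165242438320269
other [0.48447597 0.34454914 0.18994591] [ 0.  -0.5 -0.5  0.3] stand xy -0.020225177554378984 0.12021113164519129 h 0.17094590741392957
dish [0.39037262 0.02451923 0.02189713] [-0.05011252  0.56820416  0.42975393 -0.38564107]
```

```bash
cat >> h.py <<'E'
def goal(yaw,tilt=0,flip=1):
    # tool x down, tool z = horizontal dir at yaw; tilt = rotation about that horizontal dir (stand x)
    z=np.array([np.cos(yaw),np.sin(yaw),0])*flip; x=np.array([0,0,-1.]); y=np.cross(z,x)
    return R.from_rotvec(tilt*np.array([np.cos(yaw),np.sin(yaw),0]))*R.from_matrix(np.c_[x,y,z])
def row(o,p,Rg):
    R0=R.from_quat(o["ee_rot"]); t=R0.inv().apply(np.float64(p)-o["position"])/.2; d=(R0.inv()*Rg).as_rotvec()/np.pi
    return "tr",np.round(t,4).tolist(),"dr",np.round(d,4).tolist()
E
python3 - <<'E'
from h import *
from rig import manip
o=manip.get_obs(); M=R.from_quat(o["ee_rot"]).as_matrix(); print(np.round(M,3)); print("jaw yaw",np.arctan2(M[1,2],M[0,2]))
for f in(1,-1):
    print(f,row(o,[.493,-.173,.25],goal(.3547,0,f)))
E
```

```text
[[-0.     0.954  0.299]
 [ 0.002  0.299 -0.954]
 [-1.     0.    -0.002]]
jaw yaw -1.2669719520862512
1 ('tr', [-0.0398, 2.093, -1.6851], 'dr', [-0.5162, -0.0003, -0.0005])
-1 ('tr', [-0.0398, 2.093, -1.6851], 'dr', [0.4838, -0.0004, 0.0003])
```

Emit:
jog_arm([
  {"translation":[0,1,-0.8],"dr":[-0.26,0,0],"fingers":0},
  {"translation":[0,1,-0.8],"dr":[-0.26,0,0],"fingers":0},
  {"translation":[0,1,-0.8],"dr":[-0.26,0,0],"fingers":0},
  {"translation":[0,1,-0.8],"dr":[-0.26,0,0],"fingers":0},
  {"translation":[0,1,-0.8],"dr":[-0.26,0,0],"fingers":0},
  {"translation":[0,1,-0.8],"dr":[-0.26,0,0],"fingers":0},
  {"translation":[0,1,-0.8],"dr":[-0.26,0,0],"fingers":0},
  {"translation":[0,1,-0.8],"dr":[-0.26,0,0],"fingers":0},
])

```text
time: 0.82
position: [0.3386, -0.405, 0.2415]
ee_rot: [0.157, 0.69, -0.155, 0.689]
force: [-0.6, 0.4, -1.0]
gripper_width: 0.0857
```

```bash
python3 - <<'E'
from h import *
from rig import manip
o=manip.get_obs(); print(o["time"],o["position"],np.round(o["joint_pos"],2))
print(row(o,[.48,-.173,.27],goal(.3547)))
E
```

```text
0.8167 [ 0.33862779 -0.40502297  0.24149509] [-1.09 -0.04  1.87  0.    1.32 -0.64]
('tr', [-0.1405, 1.3517, 0.1382], 'dr', [-0.2546, -0.0001, -0.0006])
```

Emit:
jog_arm([
  {"translation":[-0.14,1,0.1],"dr":[-0.255,0,0],"fingers":0},
  {"translation":[-0.14,1,0.1],"dr":[-0.255,0,0],"fingers":0},
  {"translation":[-0.14,1,0.1],"dr":[-0.255,0,0],"fingers":0},
  {"translation":[-0.14,1,0.1],"dr":[-0.255,0,0],"fingers":0},
  {"translation":[-0.14,1,0.1],"dr":[-0.255,0,0],"fingers":0},
  {"translation":[-0.14,1,0.1],"dr":[-0.255,0,0],"fingers":0},
  {"translation":[-0.14,1,0.1],"dr":[-0.255,0,0],"fingers":0},
  {"translation":[-0.14,1,0.1],"dr":[-0.255,0,0],"fingers":0},
  {"translation":[-0.14,1,0.1],"dr":[-0.255,0,0],"fingers":0},
])

```text
time: 1.57
position: [0.4426, -0.234, 0.2697]
ee_rot: [-0.123, 0.696, 0.125, 0.696]
force: [-0.8, 0.0, -0.1]
gripper_width: 0.0854
```

```bash
python3 - <<'E'
from h import *
from rig import manip
c=manip.camera("wrist"); cv2.imwrite("pics/wrist1.png",c["color"][:,:,::-1])
o=manip.get_obs(); print(o["time"],o["position"],np.round(o["joint_pos"],2))
print(row(o,[.493,-.173,.22],goal(.3547)))
cal=(c["mtx"],c["distortion"],c["rvec"],c["tvec"]); np.savez("cal1.npz",**{k:c[k] for k in("mtx","distortion","rvec","tvec")})
for P in ([0,.1425,.1],[0,-.1425,.1],[-.006,.03,.148],[-.006,-.03,.148],[.006,.03,.148],[.006,-.03,.148]): print(P,proj("",loc([.49316,-.17328,.3547],P),cal).round(1))
E
```

```text
1.6167 [ 0.44251621 -0.23409809  0.26961451] [-0.71 -0.14  1.9   0.    1.37 -1.07]
('tr', [0.2486, 0.1992, 0.3422], 'dr', [-0.0009, 0.0001, -0.0007])
[0, 0.1425, 0.1] [[402.3 -37.6]]
[0, -0.1425, 0.1] [[383.3 267.6]]
[-0.006, 0.03, 0.148] [[400.  103.8]]
[-0.006, -0.03, 0.148] [[394.9 178.2]]
[0.006, 0.03, 0.148] [[415.3 103.8]]
[0.006, -0.03, 0.148] [[409.2 178.2]]
```

View pics/wrist1.png

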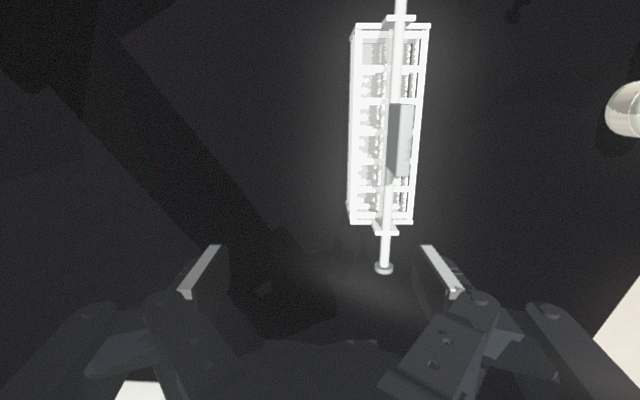

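Emit:
jog_arm([
  {"translation":[0.25,0.2,0.342],"dr":[0,0,0],"fingers":0},
  {"translation":[0.25,0.2,0.342],"dr":[0,0,0],"fingers":0},
  {"translation":[0.25,0.2,0.342],"dr":[0,0,0],"fingers":0},
  {"translation":[0.25,0.2,0.342],"dr":[0,0,0],"fingers":0},
  {"translation":[0.4,0.2,0.342],"dr":[0,0,0],"fingers":0},
  {"translation":[0.55,0.2,0.342],"dr":[0,0,0],"fingers":0},
  {"translation":[0.65,0.2,0.342],"dr":[0,0,0],"fingers":0},
  {"translation":[0.735,0.2,0.342],"dr":[0,0,0],"fingers":0},
  {"translation":[0.735,0.2,0.342],"dr":[0,0,0],"fingers":0},
])

```text
time: 2.37
position: [0.4905, -0.1731, 0.1199]
ee_rot: [-0.121, 0.698, 0.125, 0.695]
force: [-1.0, 0.7, -0.1]
gripper_width: 0.0851
```

```bash
python3 - <<'E'
from h import *
from rig import manip
c=manip.camera("wrist"); cv2.imwrite("pics/wrist2.png",c["color"][:,:,::-1])
o=manip.get_obs(); print(o["time"],o["position"],np.round(o["joint_pos"],2),o["force"])
print(row(o,[.493,-.173,.121],goal(.3547)))
E
```

```text
2.4167 [ 0.49167297 -0.17357218  0.12196751] [-0.56  0.09  1.97  0.    1.08 -0.91] [0.59630142 0.48914357 0.45483624]
('tr', [0.0048, 0.0004, 0.0072], 'dr', [-0.0017, -0.0006, -0.0013])
```

View pics/wrist2.png

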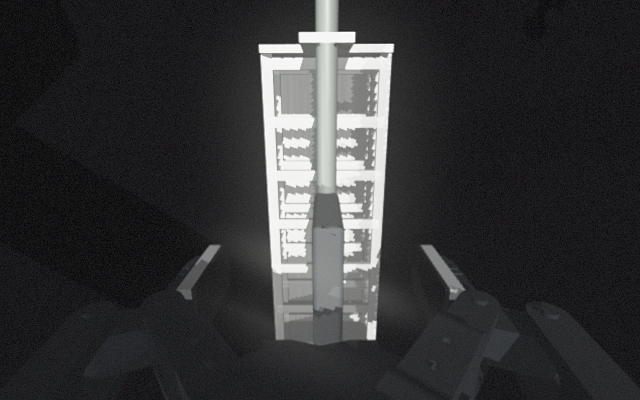

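The handle (columns 313–343) is midway between the fingers (about 215 and 430) and the bar runs straight up the picture, so the jaws are aligned and I can close.

Emit:
jog_arm([
  {"translation":[0,0,0.005],"dr":[0,0,0],"fingers":1},
  {"translation":[0,0,0.005],"dr":[0,0,0],"fingers":1},
  {"translation":[0,0,0.005],"dr":[0,0,0],"fingers":1},
  {"translation":[0,0,0.005],"dr":[0,0,0],"fingers":1},
  {"translation":[0,0,0.005],"dr":[0,0,0],"fingers":1},
  {"translation":[0,0,0.005],"dr":[0,0,0],"fingers":1},
  {"translation":[0,0,0.005],"dr":[0,0,0],"fingers":1},
  {"translation":[0,0,0.005],"dr":[0,0,0],"fingers":1},
  {"translation":[0,0,0.005],"dr":[0,0,0],"fingers":1},
  {"translation":[0,0,0.005],"dr":[0,0,0],"fingers":1},
], force=80)

```text
time: 3.25
position: [0.4931, -0.1733, 0.1225]
ee_rot: [-0.122, 0.697, 0.124, 0.696]
force: [0.8, 1.0, 5.5]
gripper_width: 0.0113
```

Emit:
jog_arm([
  {"translation":[-0.05,0,0],"dr":[0,0,0],"fingers":1},
  {"translation":[-0.12,0,0],"dr":[0,0,0],"fingers":1},
  {"translation":[-0.25,0,0],"dr":[0,0,0],"fingers":1},
  {"translation":[-0.4,0,0],"dr":[0,0,0],"fingers":1},
  {"translation":[-0.55,0,0],"dr":[0,0,0],"fingers":1},
  {"translation":[-0.7,0,0],"dr":[0,0,0],"fingers":1},
  {"translation":[-0.85,0,0],"dr":[0,0,0],"fingers":1},
  {"translation":[-1,0,0],"dr":[0,0,0],"fingers":1},
  {"translation":[-1,0,0],"dr":[0,0,0],"fingers":1},
  {"translation":[-1,0,0],"dr":[0,0,0],"fingers":1},
])

```text
time: 4.08
position: [0.4935, -0.1741, 0.3234]
ee_rot: [-0.122, 0.696, 0.124, 0.696]
force: [-0.1, -0.5, -5.0]
gripper_width: 0.0109
```

```bash
python3 - <<'E'
from h import *
from rig import manip
c=manip.camera("wrist"); cv2.imwrite("pics/wrist3.png",c["color"][:,:,::-1])
c=manip.camera("side"); cv2.imwrite("pics/side3.png",c["color"][:,:,::-1])
o=manip.get_obs(); print(o["time"],o["position"],np.round(o["joint_pos"],2),o["force"],o["moment"])
print(row(o,[.49,.226,.375],goal(.0705)))
E
```

```text
4.1833 [ 0.4923129  -0.17327634  0.31979133] [-0.56 -0.11  1.79  0.    1.47 -0.91] [-0.16636839 -0.45988973 -4.76991135] [-0.04947279 -0.05933148  0.03960337]
('tr', [-0.2654, 1.8816, 0.6715], 'dr', [0.0888, -0.0016, -0.0021])
```

View pics/wrist3.png

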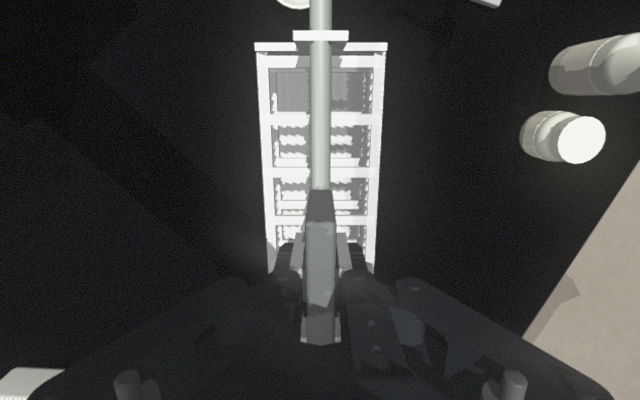

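View pics/side3.png

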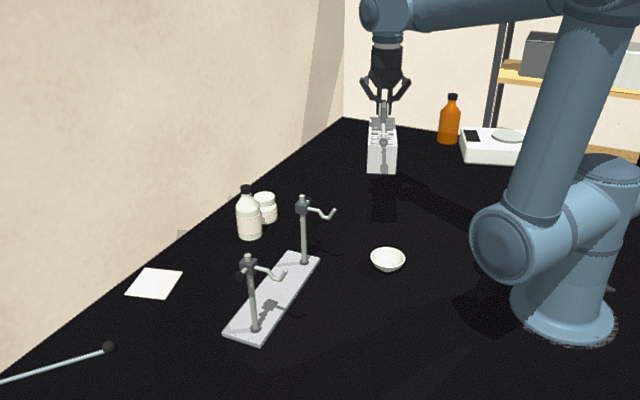

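The wrist view shows the tab square between the pads. The side view shows the rack lifted level and clear of everything, so I'll carry it high towards the stand.

Emit:
jog_arm([
  {"translation":[-0.2,0.1,0.03],"dr":[0.01,0,0],"fingers":1},
  {"translation":[-0.27,0.25,0.09],"dr":[0.02,0,0],"fingers":1},
  {"translation":[-0.27,0.43,0.15],"dr":[0.03,0,0],"fingers":1},
  {"translation":[-0.27,0.6,0.21],"dr":[0.045,0,0],"fingers":1},
  {"translation":[-0.27,0.77,0.27],"dr":[0.06,0,0],"fingers":1},
  {"translation":[-0.27,0.9,0.32],"dr":[0.07,0,0],"fingers":1},
  {"translation":[-0.27,0.97,0.34],"dr":[0.088,0,0],"fingers":1},
  {"translation":[-0.27,0.97,0.34],"dr":[0.088,0,0],"fingers":1},
])

```text
time: 4.85
position: [0.4888, 0.0349, 0.3718]
ee_rot: [-0.024, 0.711, 0.029, 0.703]
force: [-0.1, 0.3, -4.3]
gripper_width: 0.0107
```

```bash
python3 - <<'E'
from h import *
from rig import manip
o=manip.get_obs(); print(o["time"],o["position"],np.round(o["joint_pos"],2),o["force"],o["moment"])
print(row(o,[.51,.226,.375],goal(.0705)))
E
```

```text
4.85 [0.48880339 0.03487317 0.3717886 ] [-0.16 -0.21  1.79  0.01  1.58 -0.24] [-0.05705121  0.30420461 -4.29387394] [ 0.04364309 -0.01760492 -0.01139232]
('tr', [-0.0105, 0.945, 0.1779], 'dr', [0.0017, -0.0036, -0.0025])
```

Emit:
jog_arm([
  {"translation":[-0.01,0.15,0.03],"dr":[0,0,0],"fingers":1},
  {"translation":[-0.01,0.32,0.06],"dr":[0,0,0],"fingers":1},
  {"translation":[-0.01,0.5,0.1],"dr":[0,-0.001,-0.001],"fingers":1},
  {"translation":[-0.01,0.68,0.13],"dr":[0,-0.002,-0.002],"fingers":1},
  {"translation":[-0.01,0.82,0.16],"dr":[0.001,-0.003,-0.002],"fingers":1},
  {"translation":[-0.01,0.91,0.175],"dr":[0.002,-0.0035,-0.0025],"fingers":1},
  {"translation":[-0.01,0.945,0.178],"dr":[0.002,-0.0035,-0.0025],"fingers":1},
  {"translation":[-0.01,0.945,0.178],"dr":[0.002,-0.0035,-0.0025],"fingers":1},
  {"translation":[-0.01,0.945,0.178],"dr":[0.002,-0.0035,-0.0025],"fingers":1},
])

```text
time: 5.6
position: [0.5098, 0.225, 0.3733]
ee_rot: [-0.025, 0.708, 0.024, 0.706]
force: [0.5, -0.4, -3.7]
gripper_width: 0.011
```

```bash
python3 - <<'E'
from h import *
from rig import manip
for n in("wrist","side","scene"):
    c=manip.camera(n); cv2.imwrite(f"pics/{n}4.png",c["color"][:,:,::-1])
    if n=="wrist": np.savez("cal4.npz",**{k:c[k] for k in("mtx","distortion","rvec","tvec")})
o=manip.get_obs(); print(o["time"],o["position"],np.round(o["joint_pos"],2),o["force"],o["moment"])
print(row(o,[.513,.226,.205],goal(.0705)))
E
```

```text
5.75 [0.51012382 0.22465687 0.37447897] [ 0.21 -0.05  1.64 -0.    1.56  0.14] [ 0.22339451  0.41018217 -3.68086019] [ 0.00638234  0.04315909 -0.02819837]
('tr', [0.8474, 0.0061, 0.0155], 'dr', [-0.0008, -0.0003, 0.0001])
```

View pics/wrist4.png

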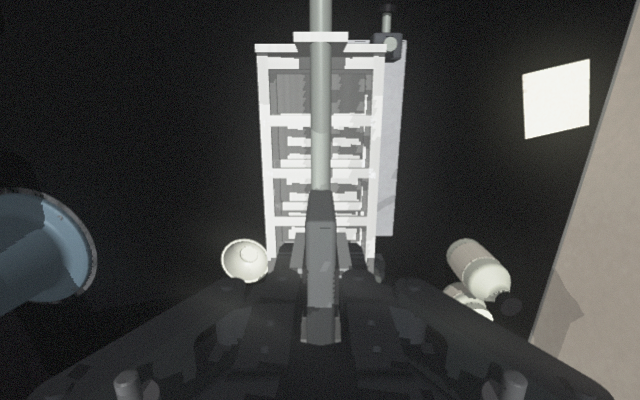

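View pics/side4.png

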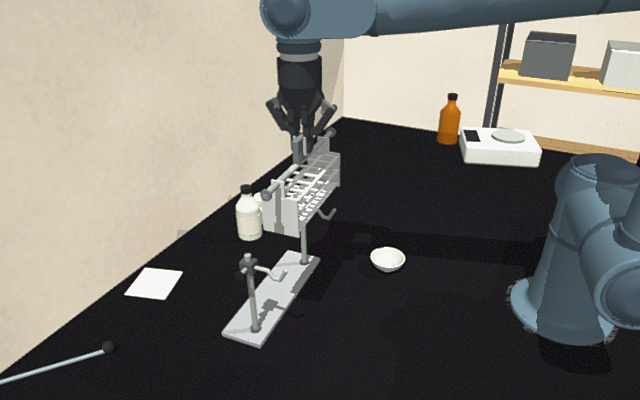

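View pics/scene4.png

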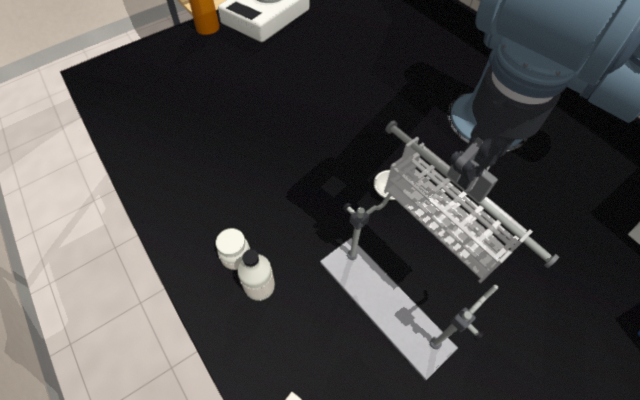

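The rack hangs level above the stand, with the posts outside its body in all three views. I'll lower it to a hover just above the lips.

Emit:
jog_arm([
  {"translation":[0.05,0.006,0.0155],"dr":[0,0,0],"fingers":1},
  {"translation":[0.15,0.006,0.0155],"dr":[0,0,0],"fingers":1},
  {"translation":[0.25,0.006,0.0155],"dr":[0,0,0],"fingers":1},
  {"translation":[0.35,0.006,0.0155],"dr":[0,0,0],"fingers":1},
  {"translation":[0.45,0.006,0.0155],"dr":[0,0,0],"fingers":1},
  {"translation":[0.55,0.006,0.0155],"dr":[0,0,0],"fingers":1},
  {"translation":[0.63,0.006,0.0155],"dr":[0,0,0],"fingers":1},
  {"translation":[0.69,0.006,0.0155],"dr":[0,0,0],"fingers":1},
  {"translation":[0.7,0.006,0.0155],"dr":[0,0,0],"fingers":1},
  {"translation":[0.7,0.006,0.0155],"dr":[0,0,0],"fingers":1},
])

```text
time: 6.58
position: [0.5127, 0.2255, 0.2335]
ee_rot: [-0.024, 0.708, 0.023, 0.706]
force: [-0.4, -0.1, -3.3]
gripper_width: 0.0111
```

```bash
python3 - <<'E'
from h import *
from rig import manip
o=manip.get_obs(); print(o["time"],o["position"],np.round(o["joint_pos"],2),o["force"],o["moment"])
I={}
for n in("side","scene"):
    c=manip.camera(n); I[n]=c["color"][:,:,::-1]; cv2.imwrite(f"pics/{n}5.png",I[n])
def crop(im,x,y,w,h,k,n): cv2.imwrite(f"pics/{n}.png",cv2.resize(im[y:y+h,x:x+w],None,fx=k,fy=k,interpolation=cv2.INTER_CUBIC))
crop(I["side"],230,170,130,120,5,"d5"); crop(I["scene"],340,150,180,190,3.1,"s5")
E
```

```text
6.5833 [0.51269228 0.22551696 0.23349692] [ 0.21  0.05  1.8  -0.    1.3   0.14] [-0.41971529 -0.07682678 -3.28156906] [ 0.06343254 -0.01233137  0.00553777]
```

View pics/d5.png

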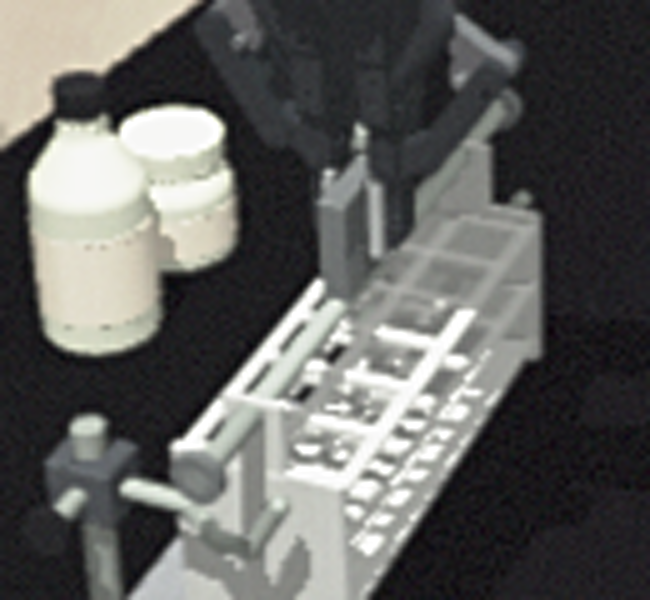

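View pics/s5.png

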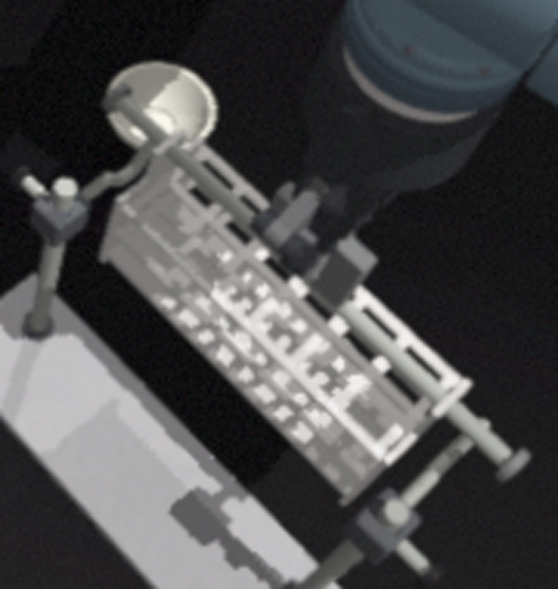

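```bash
cat > f5.py <<'E'
from h import *
S=lambda l:up(l,(340,150),3.1); D=lambda l:up(l,(230,170),5)
st=[.51312,.22606,.07053]; c,s=np.cos(st[2]),np.sin(st[2])
def ins(X): d=X[:2]-st[:2]; return np.round([c*d[0]+s*d[1],-s*d[0]+c*d[1],X[2]],4)
for nm,u,v in [("cap+y",[515,463],[197,474]),("cap-y",[118,97],[512,106]),("tip+y",[485,425],[281,505])]:
    X,f=tri(S(u),D(v)); print(nm,ins(X),f.round(1))
P=loc(st,[[-.020,.121,.190],[-.02,-.121,.184]])
print(proj("scene",P),proj("side",P))
E
python3 f5.py
```

```text
cap+y [-0.0005  0.1431  0.2136] [ 0.  -0.1 -0.1  0. ]
cap-y [-0.0047 -0.1446  0.2128] [ 0.1 -1.3 -1.1  1. ]
tip+y [-0.0204  0.1213  0.1894] [ 0.  -0.4 -0.4  0.3]
[[496.01173849 286.20807649]
 [390.34523354 192.46788941]] [[285.25002807 270.45038159]
 [333.44016084 209.24502777]]
```

Emit:
jog_arm([
  {"translation":[0.03,0.002,0.007],"dr":[0,0,0],"fingers":1},
  {"translation":[0.06,0.002,0.007],"dr":[0,0,0],"fingers":1},
  {"translation":[0.09,0.002,0.007],"dr":[0,0,0],"fingers":1},
  {"translation":[0.12,0.002,0.007],"dr":[0,0,0],"fingers":1},
  {"translation":[0.14,0.002,0.007],"dr":[0,0,0],"fingers":1},
  {"translation":[0.14,0.002,0.007],"dr":[0,0,0],"fingers":1},
])

```text
time: 7.18
position: [0.5143, 0.2263, 0.206]
ee_rot: [-0.024, 0.707, 0.024, 0.706]
force: [-0.8, -0.6, -4.1]
gripper_width: 0.0113
```

```bash
cat > o.py <<'E'
from h import *
from rig import manip
o=manip.get_obs(); e=R.from_quat(o["ee_rot"]).as_matrix()
print(round(o["time"],2),o["position"].round(4),"F",o["force"].round(2),"M",o["moment"].round(3),"tiltdeg",np.degrees([np.arcsin(e[1,0]),np.arcsin(e[0,0])]).round(2), "w",round(o["gripper_width"],4))
E
python3 o.py; python3 - <<'E'
from h import *
from rig import manip
I={}
for n in("side","scene"):
    c=manip.camera(n); I[n]=c["color"][:,:,::-1]; cv2.imwrite(f"pics/{n}6.png",I[n])
def crop(im,x,y,w,h,k,n): cv2.imwrite(f"pics/{n}.png",cv2.resize(im[y:y+h,x:x+w],None,fx=k,fy=k,interpolation=cv2.INTER_CUBIC))
crop(I["side"],230,170,130,120,5,"d6"); crop(I["scene"],340,150,180,190,3.1,"s6")
E
```

```text
7.18 [0.5143 0.2263 0.206 ] F [-0.83 -0.6  -4.05] M [ 0.023  0.079 -0.014] tiltdeg [-0.04 -0.09] w 0.0113
```

View pics/d6.png

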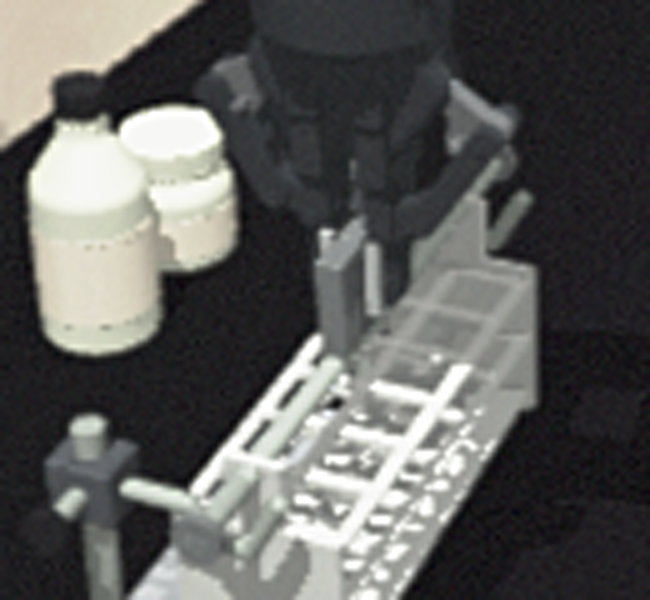

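View pics/s6.png

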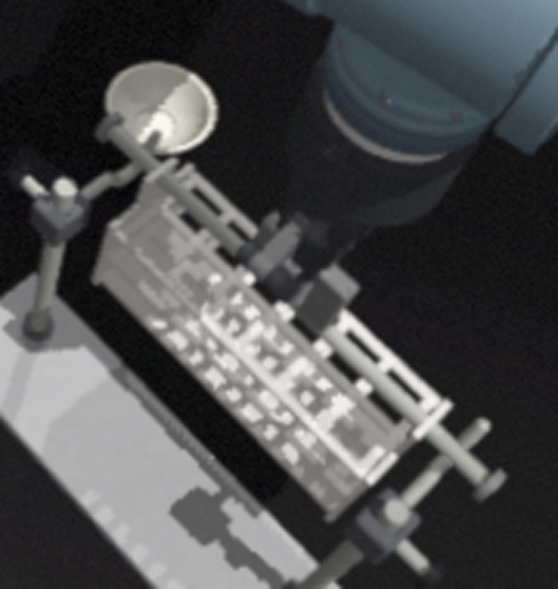

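The bar is now behind both lip tips and between the lips and the rods, at about 0.183 m. There is no contact yet. I'll lower it in 1 mm rows.

Emit:
jog_arm([
  {"translation":[0.005,0,0],"dr":[0,0,0],"fingers":1},
  {"translation":[0.01,0,0],"dr":[0,0,0],"fingers":1},
  {"translation":[0.015,0,0],"dr":[0,0,0],"fingers":1},
  {"translation":[0.02,0,0],"dr":[0,0,0],"fingers":1},
])

```text
time: 7.62
position: [0.5151, 0.2265, 0.2034]
ee_rot: [-0.024, 0.706, 0.024, 0.707]
force: [0.5, -0.1, -4.1]
gripper_width: 0.0112
```

```bash
python3 o.py
```

```text
7.62 [0.5151 0.2265 0.2034] F [ 0.5  -0.14 -4.14] M [-0.025  0.035  0.058] tiltdeg [-0.01  0.06] w 0.0112
```

Emit:
jog_arm([
  {"translation":[0.005,0,-0.005],"dr":[0,0,0],"fingers":1},
  {"translation":[0.01,0,-0.005],"dr":[0,0,0],"fingers":1},
  {"translation":[0.015,0,-0.005],"dr":[0,0,0],"fingers":1},
  {"translation":[0.02,0,-0.005],"dr":[0,0,0],"fingers":1},
])

```text
time: 7.95
position: [0.5141, 0.2264, 0.1993]
ee_rot: [-0.024, 0.706, 0.024, 0.707]
force: [1.5, 0.6, -3.9]
gripper_width: 0.0111
```

```bash
python3 o.py
```

```text
7.95 [0.5141 0.2264 0.1993] F [ 1.49  0.58 -3.93] M [ 0.035  0.009 -0.007] tiltdeg [-0.01  0.06] w 0.0111
```

Emit:
jog_arm([
  {"translation":[0.005,0,0],"dr":[0,0,0],"fingers":1},
  {"translation":[0.01,0,0],"dr":[0,0,0],"fingers":1},
  {"translation":[0.015,0,0],"dr":[0,0,0],"fingers":1},
])

```text
time: 8.2
position: [0.5141, 0.2264, 0.1962]
ee_rot: [-0.024, 0.706, 0.024, 0.707]
force: [0.2, -0.2, -3.6]
gripper_width: 0.0109
```

```bash
python3 o.py
```

```text
8.2 [0.5141 0.2264 0.1962] F [ 0.17 -0.17 -3.56] M [ 0.002 -0.035 -0.01 ] tiltdeg [-0.01  0.05] w 0.0109
```

Emit:
jog_arm([
  {"translation":[0.0025,0,0],"dr":[0,0,0],"fingers":1},
  {"translation":[0.005,0,0],"dr":[0,0,0],"fingers":1},
  {"translation":[0.0075,0,0],"dr":[0,0,0],"fingers":1},
])

```text
time: 8.45
position: [0.5142, 0.2264, 0.1947]
ee_rot: [-0.024, 0.706, 0.024, 0.707]
force: [0.2, -0.1, -4.4]
gripper_width: 0.0111
```

```bash
python3 o.py
```

```text
8.45 [0.5142 0.2264 0.1947] F [ 0.17 -0.12 -4.37] M [ 0.069 -0.005 -0.025] tiltdeg [-0.01  0.06] w 0.0111
```

Emit:
jog_arm([
  {"translation":[0.0025,0,0],"dr":[0,0,0],"fingers":1},
  {"translation":[0.005,0,0],"dr":[0,0,0],"fingers":1},
  {"translation":[0.0075,0,0],"dr":[0,0,0],"fingers":1},
])

```text
time: 8.7
position: [0.5144, 0.2264, 0.1937]
ee_rot: [-0.024, 0.706, 0.024, 0.707]
force: [-1.1, -1.2, -0.5]
gripper_width: 0.0109
```

```bash
python3 o.py
```

```text
8.7 [0.5144 0.2264 0.1937] F [-1.1  -1.23 -0.53] M [0.13  0.196 0.139] tiltdeg [-0.    0.09] w 0.0109
```

Emit:
jog_arm([
  {"translation":[0,0,0],"dr":[0,0,0],"fingers":1},
])

```text
time: 8.78
position: [0.5145, 0.2264, 0.194]
ee_rot: [-0.024, 0.706, 0.024, 0.707]
force: [-1.3, -1.1, -1.7]
gripper_width: 0.0109
```

```bash
python3 o.py;  python3 - <<'E'
from h import *
from rig import manip
I={}
for n in("side","scene"):
    c=manip.camera(n); I[n]=c["color"][:,:,::-1]; cv2.imwrite(f"pics/{n}7.png",I[n])
def crop(im,x,y,w,h,k,n): cv2.imwrite(f"pics/{n}.png",cv2.resize(im[y:y+h,x:x+w],None,fx=k,fy=k,interpolation=cv2.INTER_CUBIC))
crop(I["side"],230,170,130,120,5,"d7"); crop(I["scene"],340,150,180,190,3.1,"s7")
E
python3 o.py
```

```text
8.78 [0.5145 0.2264 0.194 ] F [-1.31 -1.05 -1.69] M [0.14  0.181 0.19 ] tiltdeg [0.01 0.1 ] w 0.0109
8.88 [0.5145 0.2264 0.1939] F [-0.08 -0.93 -1.44] M [0.174 0.182 0.092] tiltdeg [0.01 0.11] w 0.0111
```

View pics/d7.png

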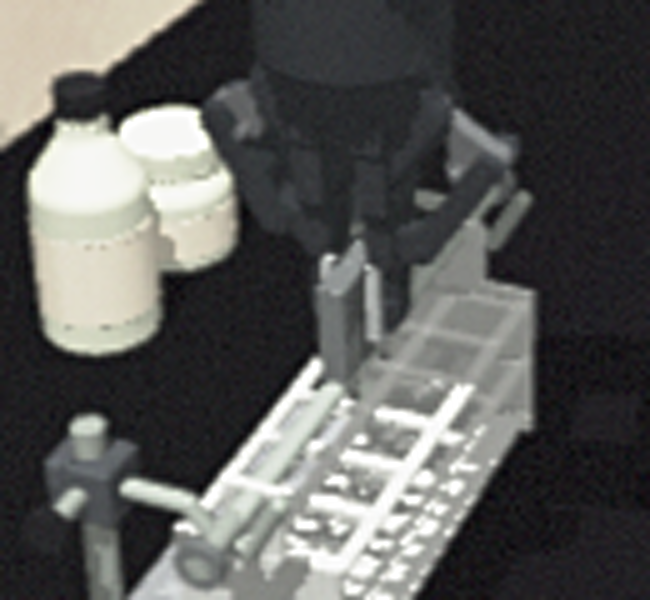

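View pics/s7.png

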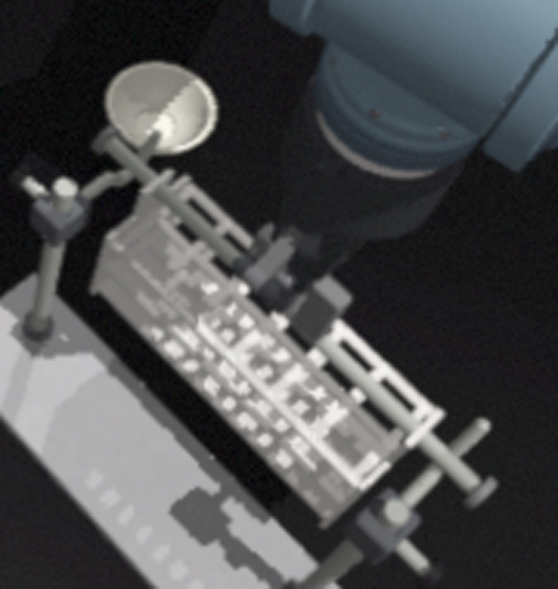

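Contact is at the +y hook: about 2.5 N up, with Mx and Mz positive, and the bar is pushed towards -x on the rod side of the trough. I'll shift 2 mm towards -x and continue.

Emit:
jog_arm([
  {"translation":[0,0,-0.006],"dr":[0,0,0],"fingers":1},
  {"translation":[0,0,-0.012],"dr":[0,0,0],"fingers":1},
])

```text
time: 9.05
position: [0.5123, 0.2263, 0.1941]
ee_rot: [-0.024, 0.706, 0.024, 0.708]
force: [1.2, 0.2, -1.8]
gripper_width: 0.011
```

```bash
python3 o.py
```

```text
9.05 [0.5123 0.2263 0.1941] F [ 1.18  0.18 -1.81] M [ 0.101 -0.182 -0.035] tiltdeg [0.03 0.17] w 0.011
```

The +y bar axis is seated near 0.1715. I'll pivot about that hook to lower the -y end.

Emit:
jog_arm([
  {"translation":[0.003,-0.0006,0.003],"dr":[0,0,0.0016],"fingers":1},
  {"translation":[0.006,-0.0011,0.003],"dr":[0,0,0.0032],"fingers":1},
  {"translation":[0.006,-0.0011,0.003],"dr":[0,0,0.0032],"fingers":1},
])

```text
time: 9.3
position: [0.5128, 0.2262, 0.1927]
ee_rot: [-0.02, 0.706, 0.028, 0.707]
force: [-0.8, -0.6, -2.5]
gripper_width: 0.0107
```

```bash
python3 o.py
```

```text
9.3 [0.5128 0.2262 0.1927] F [-0.8  -0.57 -2.48] M [0.312 0.127 0.05 ] tiltdeg [0.64 0.1 ] w 0.0107
```

Emit:
jog_arm([
  {"translation":[0.003,-0.0006,0],"dr":[0,0,0.0016],"fingers":1},
  {"translation":[0.006,-0.0011,0],"dr":[0,0,0.0032],"fingers":1},
  {"translation":[0.006,-0.0011,0],"dr":[0,0,0.0032],"fingers":1},
])

```text
time: 9.55
position: [0.5128, 0.2259, 0.1913]
ee_rot: [-0.016, 0.706, 0.031, 0.707]
force: [-0.5, 0.0, -2.5]
gripper_width: 0.0109
```

```bash
python3 o.py
```

```text
9.55 [0.5128 0.2259 0.1913] F [-0.54  0.04 -2.54] M [0.234 0.124 0.029] tiltdeg [1.25 0.04] w 0.0109
```

Emit:
jog_arm([
  {"translation":[0.003,-0.0006,0],"dr":[0,0,0.0016],"fingers":1},
  {"translation":[0.006,-0.0011,0],"dr":[0,0,0.0032],"fingers":1},
  {"translation":[0.006,-0.0011,0],"dr":[0,0,0.0032],"fingers":1},
])

```text
time: 9.8
position: [0.5128, 0.2257, 0.19]
ee_rot: [-0.012, 0.706, 0.035, 0.707]
force: [-0.3, 0.4, -2.1]
gripper_width: 0.0111
```

```bash
python3 o.py
```

```text
9.8 [0.5128 0.2257 0.19  ] F [-0.32  0.43 -2.14] M [0.232 0.112 0.042] tiltdeg [ 1.85 -0.  ] w 0.0111
```

Emit:
jog_arm([
  {"translation":[0.003,-0.0006,0],"dr":[0,0,0.0016],"fingers":1},
  {"translation":[0.006,-0.0011,0],"dr":[0,0,0.0032],"fingers":1},
  {"translation":[0.006,-0.0011,0],"dr":[0,0,0.0032],"fingers":1},
])

```text
time: 10.05
position: [0.5131, 0.2256, 0.1896]
ee_rot: [-0.008, 0.706, 0.039, 0.707]
force: [-3.0, 1.0, 2.4]
gripper_width: 0.0111
```

```bash
python3 o.py;  python3 - <<'E'
from h import *
from rig import manip
I={}
for n in("side","scene","wrist"):
    c=manip.camera(n); I[n]=c["color"][:,:,::-1]; cv2.imwrite(f"pics/{n}8.png",I[n])
def crop(im,x,y,w,h,k,n): cv2.imwrite(f"pics/{n}.png",cv2.resize(im[y:y+h,x:x+w],None,fx=k,fy=k,interpolation=cv2.INTER_CUBIC))
crop(I["side"],230,170,130,120,5,"d8"); crop(I["scene"],340,150,180,190,3.1,"s8")
E
python3 o.py
```

```text
10.05 [0.5131 0.2256 0.1896] F [-3.01  0.96  2.44] M [-0.068  0.403 -0.011] tiltdeg [ 2.44 -0.  ] w 0.0111
10.2 [0.5131 0.2256 0.1896] F [-2.94  1.15  4.11] M [-0.189  0.441 -0.096] tiltdeg [2.43 0.01] w 0.0114
```

View pics/d8.png

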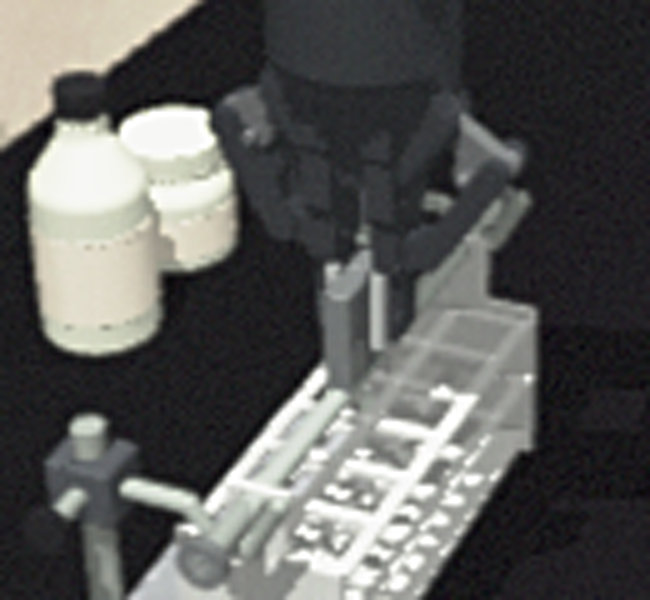

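View pics/s8.png

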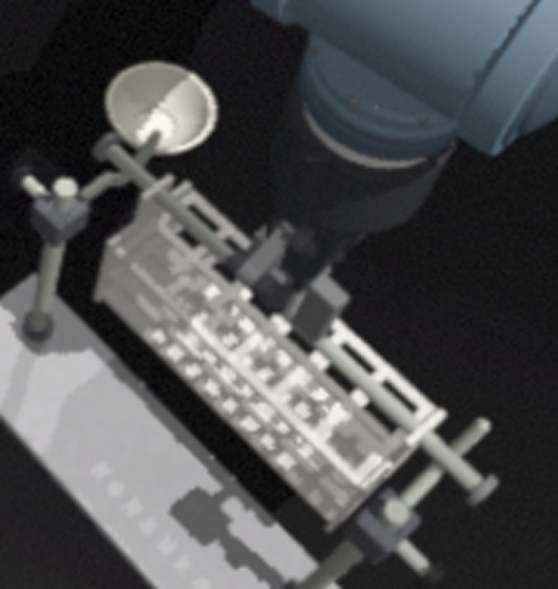

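View pics/wrist8.png

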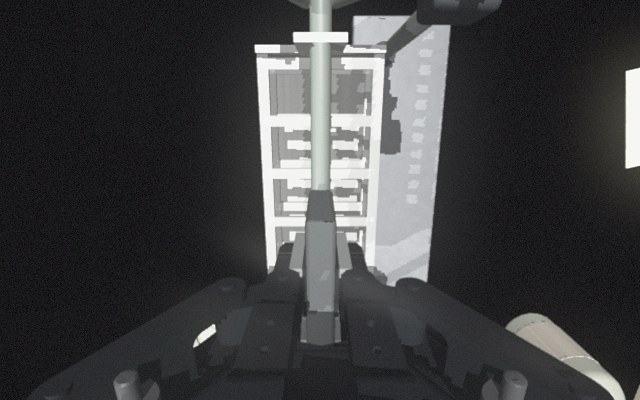

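Both hooks are now touching. Fx of -3 N suggests the -y end is riding on the rod-side slope, so I'll ease 0.6 mm up, shift towards -x and yaw slightly.

Emit:
jog_arm([
  {"translation":[-0.003,0,-0.004],"dr":[0.0012,0,0],"fingers":1},
  {"translation":[-0.003,0,-0.008],"dr":[0.0025,0,0],"fingers":1},
  {"translation":[-0.003,0,-0.008],"dr":[0.0025,0,0],"fingers":1},
])

```text
time: 10.45
position: [0.5118, 0.2253, 0.1899]
ee_rot: [-0.006, 0.706, 0.036, 0.708]
force: [2.6, 1.1, -1.5]
gripper_width: 0.0108
```

```bash
python3 o.py
```

```text
10.45 [0.5118 0.2253 0.1899] F [ 2.62  1.1  -1.53] M [-0.162 -0.49   0.268] tiltdeg [2.41 0.09] w 0.0108
```

Emit:
jog_arm([
  {"translation":[0.0,0,0.003],"dr":[-0.0008,0,-0.0005],"fingers":1},
  {"translation":[0.002,0,0.003],"dr":[-0.0008,0,-0.0008],"fingers":1},
  {"translation":[0.002,0,0.003],"dr":[-0.0008,0,-0.0008],"fingers":1},
])

```text
time: 10.7
position: [0.5123, 0.2253, 0.1897]
ee_rot: [-0.008, 0.706, 0.036, 0.707]
force: [-1.7, -0.4, 1.3]
gripper_width: 0.0109
```

```bash
python3 o.py
```

```text
10.7 [0.5123 0.2253 0.1897] F [-1.75 -0.39  1.27] M [-0.121  0.233  0.131] tiltdeg [2.25 0.07] w 0.0109
```

Both hooks are carrying the rack: total up-force is about 5.6 N against a weight of about 4.5 N, and Mx is near zero. I'll relax the grip a little first and recheck.

Emit:
jog_arm([
  {"translation":[0,0,0.002],"dr":[0,0,0],"fingers":1},
  {"translation":[0,0,0.002],"dr":[0,0,0],"fingers":1},
  {"translation":[0,0,0.002],"dr":[0,0,0],"fingers":1},
  {"translation":[0,0,0.002],"dr":[0,0,0],"fingers":1},
], force=20)

```text
time: 11.03
position: [0.5124, 0.2253, 0.1896]
ee_rot: [-0.008, 0.706, 0.036, 0.707]
force: [-3.1, -0.0, 1.8]
gripper_width: 0.0107
```

```bash
python3 o.py;  python3 - <<'E'
from h import *
from rig import manip
I={}
for n in("side","scene"):
    c=manip.camera(n); I[n]=c["color"][:,:,::-1]; cv2.imwrite(f"pics/{n}9.png",I[n])
def crop(im,x,y,w,h,k,n): cv2.imwrite(f"pics/{n}.png",cv2.resize(im[y:y+h,x:x+w],None,fx=k,fy=k,interpolation=cv2.INTER_CUBIC))
crop(I["side"],250,190,110,100,7,"d9"); crop(I["scene"],360,180,150,150,4,"s9")
E
python3 o.py
```

```text
11.03 [0.5124 0.2253 0.1896] F [-3.13 -0.04  1.85] M [-0.169  0.593  0.022] tiltdeg [2.24 0.02] w 0.0107
11.13 [0.5124 0.2253 0.1896] F [-2.55 -1.38  2.68] M [-0.133  0.676  0.114] tiltdeg [2.24 0.02] w 0.0111
```

View pics/d9.png

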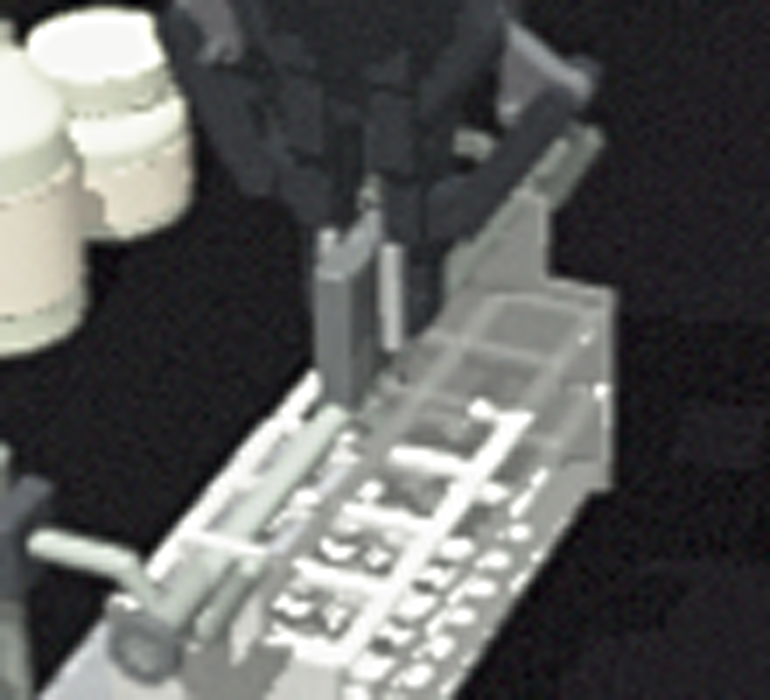

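View pics/s9.png

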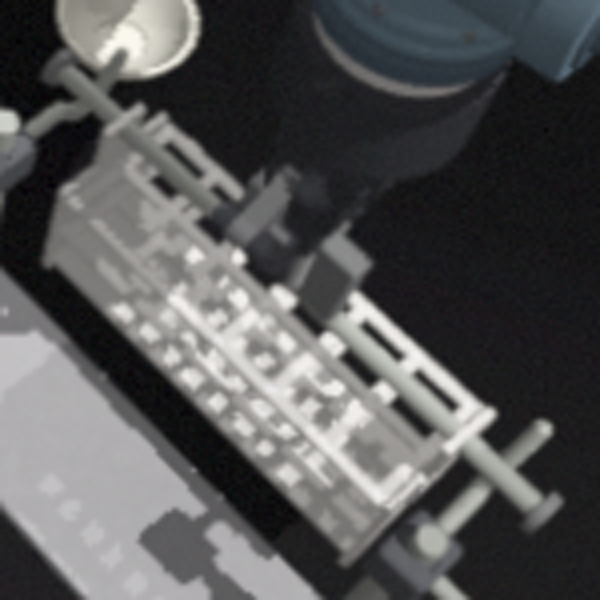

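Both bar ends sit between lip and rod, with each hook between the body and its end cap. I'll relieve the remaining side force (Fx about -2.7 N).

Emit:
jog_arm([
  {"translation":[-0.001,0,-0.003],"dr":[0,0,0],"fingers":1},
  {"translation":[-0.001,0,-0.003],"dr":[0,0,0],"fingers":1},
])

```text
time: 11.3
position: [0.5122, 0.2253, 0.1898]
ee_rot: [-0.008, 0.706, 0.036, 0.708]
force: [-0.2, 0.1, -0.4]
gripper_width: 0.0112
```

```bash
python3 o.py
```

```text
11.3 [0.5122 0.2253 0.1898] F [-0.16  0.13 -0.44] M [-0.036 -0.096  0.073] tiltdeg [2.25 0.1 ] w 0.0112
```

The wrist now reads about zero force and moment, so the hooks carry the full weight evenly. I'll open slightly.

Emit:
jog_arm([
  {"translation":[0,0,0],"dr":[0,0,0],"fingers":0.8},
  {"translation":[0,0,0],"dr":[0,0,0],"fingers":0.75},
  {"translation":[0,0,0],"dr":[0,0,0],"fingers":0.65},
  {"translation":[0,0,0],"dr":[0,0,0],"fingers":0.65},
  {"translation":[0,0,0],"dr":[0,0,0],"fingers":0.65},
])

```text
time: 11.72
position: [0.5123, 0.2253, 0.1898]
ee_rot: [-0.008, 0.706, 0.036, 0.708]
force: [-0.4, 0.0, 0.6]
gripper_width: 0.0296
```

```bash
python3 o.py;  python3 - <<'E'
from h import *
from rig import manip
I={}
for n in("side","scene","wrist"):
    c=manip.camera(n); I[n]=c["color"][:,:,::-1]; cv2.imwrite(f"pics/{n}10.png",I[n])
E
python3 o.py
```

```text
11.72 [0.5123 0.2253 0.1898] F [-0.38  0.02  0.59] M [0.01  0.057 0.004] tiltdeg [2.26 0.11] w 0.0296
11.87 [0.5123 0.2253 0.1898] F [-0.05 -0.42  0.42] M [-0.019  0.018 -0.013] tiltdeg [2.26 0.11] w 0.0298
```

View pics/wrist10.png

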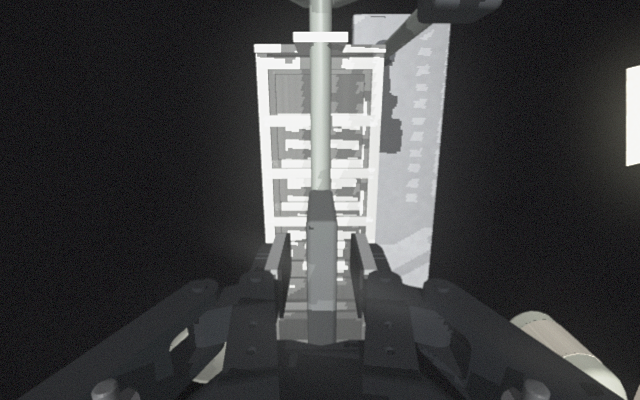

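View pics/side10.png

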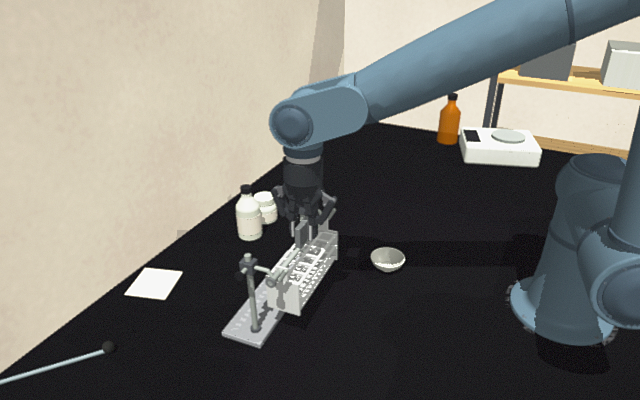

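The pads are clear of the tab on both sides and the rack hasn't moved. I'll open a bit more and retreat straight up along the tool axis.

Emit:
jog_arm([
  {"translation":[0,0,0],"dr":[0,0,0],"fingers":0.4},
  {"translation":[0,0,0],"dr":[0,0,0],"fingers":0.4},
  {"translation":[-0.05,0,0],"dr":[0,0,0],"fingers":0.4},
  {"translation":[-0.12,0,0],"dr":[0,0,0],"fingers":0.4},
  {"translation":[-0.2,0,0],"dr":[0,0,0],"fingers":0.4},
  {"translation":[-0.35,0,0],"dr":[0,0,0],"fingers":0.4},
  {"translation":[-0.5,0,0],"dr":[0,0,0],"fingers":0.4},
  {"translation":[-0.65,0,0],"dr":[0,0,0],"fingers":0.4},
  {"translation":[-0.75,0,0],"dr":[0,0,0],"fingers":0.4},
  {"translation":[-0.75,0,0],"dr":[0,0,0],"fingers":0.4},
])

```text
time: 12.7
position: [0.514, 0.2197, 0.3467]
ee_rot: [-0.007, 0.702, 0.036, 0.712]
force: [0.8, -0.6, 0.7]
gripper_width: 0.0513
```

```bash
python3 o.py;  python3 - <<'E'
from h import *
from rig import manip
I={}
for n in("side","scene","wrist"):
    c=manip.camera(n); I[n]=c["color"][:,:,::-1]; cv2.imwrite(f"pics/{n}11.png",I[n])
def crop(im,x,y,w,h,k,n): cv2.imwrite(f"pics/{n}.png",cv2.resize(im[y:y+h,x:x+w],None,fx=k,fy=k,interpolation=cv2.INTER_CUBIC))
crop(I["side"],230,180,120,120,5,"d11"); crop(I["scene"],340,160,180,180,3.3,"s11")
E
python3 o.py
```

```text
12.7 [0.514  0.2197 0.3467] F [ 0.78 -0.58  0.74] M [-0.002 -0.01   0.012] tiltdeg [2.37 0.73] w 0.0513
12.85 [0.5116 0.2193 0.339 ] F [ 0.21 -0.63  0.47] M [-0.053  0.033  0.027] tiltdeg [2.25 0.06] w 0.0513
```

View pics/d11.png

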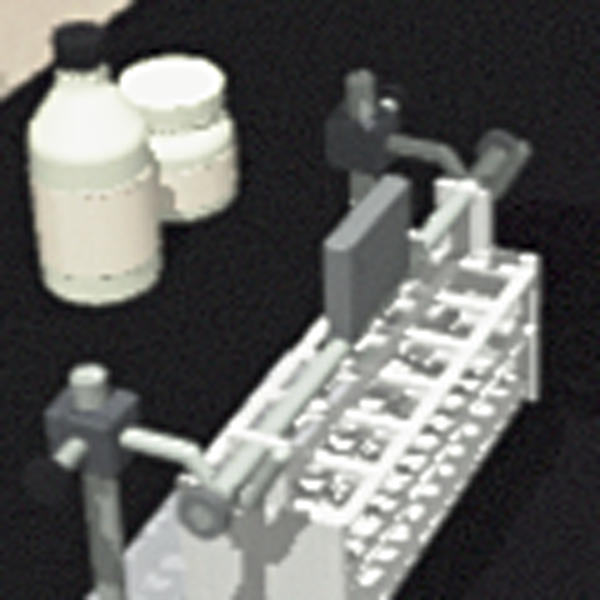

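View pics/s11.png

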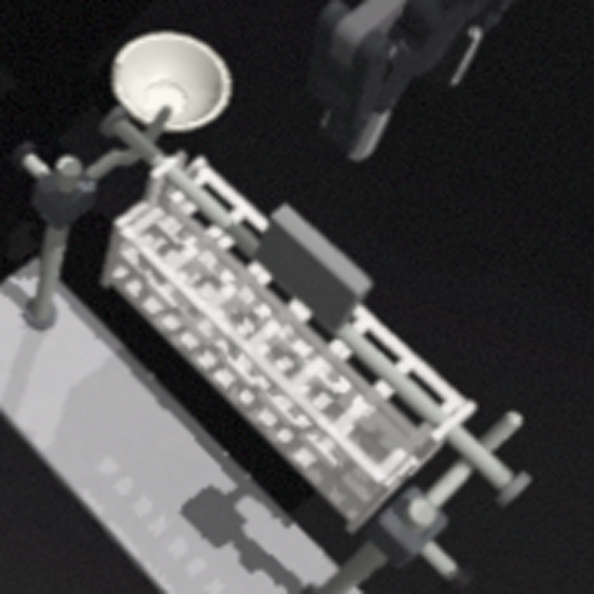

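View pics/wrist11.png

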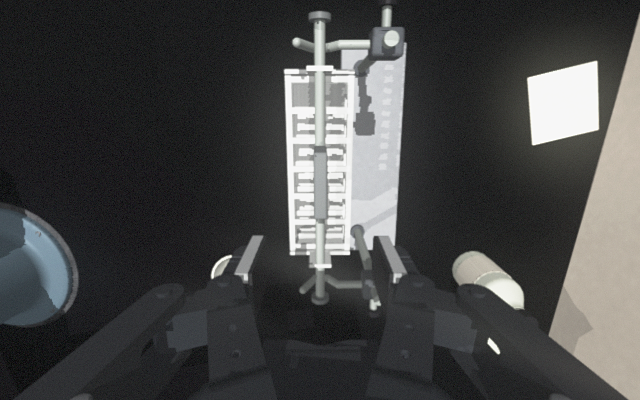

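The rack hangs free with the bar in both troughs: the wrist view shows a hook crossing under the bar at (322,45) and at (325,285), each between body and cap. The bystanders haven't moved and the gripper is well clear, so I'll hand in.

```bash
python3 -c "
from rig import manip
print(manip.close_job())"
```

```text
the job is handed in; nothing more can be done
None
```

The rack is hanging on the stand with each end of its top bar in a hook. I handed the job in at about 12.9 s on the robot's clock; no verdict came back.

- **Pick-up and carry:** I gripped the rack by its handle, carried it high over the stand and lowered it in steps of about 1 mm or less.
- **Hanging:** The +y hook touched first, with the bar axis at about 0.171 m. I then tilted the rack about 2.3° around that hook, still holding the handle. The -y hook took load with the bar axis at about 0.162 m.
- **Load before letting go:** The wrist read about 0 N and under 0.1 N m, so both hooks were carrying the weight. The total push from the hooks peaked at about 8–9 N in the wrist readings.
- **Last checks:** The final pictures show the bar in both troughs, each hook between the rack body and its end cap. The gripper was about 0.15 m above the rack, and the bottle, jar and dish did not appear to have moved.
- **Disagreement:** The pictures had put the hooks about 6 mm apart in height, while the contact readings gave about 9–10 mm. I went by contact.

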